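# Test-fit two printed towers on the model spigot and sort them

### The job

One by one, lower each white tower over the pin of the test spigot until it either rests fully home on the steel washer or stops short, then put that tower away before trying the other: stand it in the green tray if it went fully home, in the orange tray if it stopped short. Do not force, drop or tip a tower, and leave the other things on the table where they are.

Things in the scene. Friction and masses are not known exactly. Their poses are not given: they have to be found in the camera images.
- tower_a_mid (a point): one of two white printed towers that look alike; either may be good or tight. Upright, 8-sided, 105 mm tall, 0.13 kg. Foot 52 mm wide, 6 thick; shaft 42 mm over flats (45.5 over corners), 6 to 84 mm up; above that a narrower drum and a dome. A blind hole 20.4 mm wide rises from the foot's middle. Point: on the axis, 52.5 mm above the underside; z up, x and y square to flats (every 45 deg).
- tower_b_mid (a point): the other of two white printed towers that look alike; either may be good or tight. Upright, 8-sided, 105 mm tall, 0.13 kg. Foot 52 mm wide, 6 thick; shaft 42 mm over flats (45.5 over corners), 6 to 84 mm up; above that a narrower drum and a dome. A blind hole 20.4 mm wide rises from the foot's middle. Point: on the axis, 52.5 mm above the underside; z up, x and y square to flats (every 45 deg).
- gauge_shoulder (a point): test spigot, fixed: a white-faced wooden block 100 x 100 x 18 mm with a steel washer (the shoulder, 48 mm across, 4 thick) and an upright aluminium pin 18 mm in diameter. Point: on the pin's axis on top of the washer, 22 mm above the table; z up. A good tower slides freely down until its foot rests on the washer: its mid point is then 52.5 mm above this point.
- pin_top (a point): centre of the pin's flat top, 60 mm above the washer. The top 7 mm taper from 18 to 10 mm, so a tower up to about 4 mm off centre finds its way on. A tight tower starts on as easily, but its hole is only 34 mm deep and not 66: it stops dead against the pin's top with its foot 26 mm above the washer (mid point 78.5 mm above it); pushing does not help.
- ready_tray_in (a point): green tray for good towers, fixed on the table: outside 150 x 150 x 30 mm, walls and floor 4 mm thick. This point is the centre of its inner floor; x and y run along its sides. It and the orange tray stand side by side at the robot's left, either one nearer
- rework_tray_in (a point): orange tray for tight towers that need rework, fixed, the same size; this point is the centre of its inner floor
- sanding_block: cork sanding block, 30 x 70 x 25 mm, on the mat between the towers; not part of the job. Origin at the centre of its underside
- knife: grey craft knife, about 147 mm long and 14 mm high, lying on the mat; not part of the job. Origin at the centre of its underside
- rule: steel rule, 310 x 30 x 3 mm, lying beyond the trays on the robot's left; not part of the job. Origin at the centre of its underside
- tape_roll: roll of tape lying flat, 90 mm across, 19 mm high; not part of the job. Origin at the centre of its underside
- glue: white glue bottle with a red cap, 52 mm across, 150 mm tall; not part of the job. Origin at the centre of its underside
- pencil_pot: dark steel pot of pencils, 80 mm across, 170 mm tall with the pencils; not part of the job. Origin at the centre of its underside
- card_house: small white card house with a gable roof, about 62 x 48 x 43 mm; not part of the job. Origin at the centre of its underside
- pavilion: white card pavilion of folded plates on a disc, 84 mm across, 28 mm high; not part of the job. Origin at the centre of its underside
There are look-alikes about, which are no part of the job. Leave any pink or purple look-alike of the part that bears tower_a_mid alone.

How it is judged:
By the outcome, as a careful person would: the job done as asked, in the order asked, and still so for the second after the job is handed in, with the robot touching nothing.
It also fails if it takes over 72 s, if anything falls off the work surface, if the arm or the gripper's body presses on something with over 40 N, if the wrist force passes 120 N, or if a joint passes its speed limit or range.

### The arm

A 6-joint arm with a two-finger parallel gripper is mounted at the origin on the work surface. World frame = base frame: x ahead of the robot, y to its left, z up, the work surface at z = 0. Lengths are in m, angles in degrees, forces in N, time in s.
With the tool pointing down it reaches from about 0.325 to 0.85 m from the base axis. Payload 15.5 kg.
Tool frame: the origin (TCP) lies midway between the tips of the shut fingers; the grasp point (between the pads) lies 19 mm behind it; y points along the fingers, x is the direction in which the jaws open and shut, and the axes are right-handed (so a half turn about y gives the same grasp; the last joint's range is limited). The gripper opens to 91 mm and grips with 3 to 60 N. Pads are 32 mm wide; open, the fingers measure 118 mm over their backs; the gripper's body (76 mm by 178 mm) begins 60 mm behind the grasp point.
Start: joints at [-69.471, 28.281, 77.091, -0, 74.628, -5.472], TCP at [0.274, -0.562, 0.214] pointing down, gripper open.
Joint ranges: [-166.48, 166.48], [-47.26, 123.95], [12.59, 153.08], [-70.14, 250.14], [6.76, 159.57], [-176.63, 176.63]. Speed limits (degrees/s): [108.29, 108.29, 147.25, 172.46, 172.46, 172.46].

### API

Orientations are given as a 3x3 rotation matrix whose columns are the frame's x, y, z axes.
In Python, from bench import ctrl gives the robot as it stands. The module is installed in compiled form; this text tells all that it offers. Calls block until the motion is done:
- ctrl.goto(position, orientation): joint-space move of the TCP to a pose.
- ctrl.move_l(position, vel=0.15, ori=None, contact_N=None): straight line of the TCP; ori=None keeps the orientation; vel is the mean speed in m/s. With contact_N (N) it stops when the force on the tool has changed by that much, and returns True; else False.
- ctrl.movej(angles): joint-space move.
- ctrl.command_gripper(opening): opening from 0.0 (shut) to 1.0 (fully open); the grip force is fixed at half the most; returns when the fingers have stopped.
- ctrl.sleep(seconds).
- ctrl.ik(position, orientation): joint angles nearest the present ones, or None.
- ctrl.read_camera(name): name is "side" or "top"; returns the picture (480x640x3 uint8, blue, green, red); there is no depth.
- ctrl.camera_params(name): a dict with "fx", "fy", "cx", "cy" (pixels), "D" ([k1, k2, p1, p2, k3] as OpenCV has them; the pictures are not rectified), "pose" (4x4, takes a point from camera to world coordinates). Camera axes: x right, y up, looking along -z (the intrinsics and any distortion apply to the point x, -y, -z); pixel columns grow to the right and rows downward; lengths in m; the calibration is good to about 2 mm. A picture is of the moment at which its call begins. camera_params takes no time and is no camera call.
A pose or a line that the arm cannot do raises ctrl.MotionError and nothing moves.
- ctrl.sign_off(): hands the job in, once; it reports no verdict.
Readings, each from a call of its own:
- ctrl.current_t(): time.
- ctrl.current_q(): joint angles.
- ctrl.current_dq(): joint speeds.
- ctrl.current_effort(): joint torques, N m.
- ctrl.current_tool_pos(): TCP position.
- ctrl.current_eef_rot(): TCP orientation.
- ctrl.current_contact_force(): force on the tool from outside, world axes, zero at the start.
- ctrl.current_wrist_torque(): the same for the moment, N m.
- ctrl.current_grip_width(): opening from 0.0 (shut) to 1.0 (fully open).
Only numpy, scipy, OpenCV 4.12 (cv2) and the standard library are available. Lean on these libraries where they do the work, as an engineer would, in place of code of your own. Each camera call takes 0.05 s, during which the arm holds its last target.

## Working session

There is one attempt and no reset: what is moved stays moved. The work goes in short steps, each a Python script; the robot and the scene stay as the last script left them, time stands still between calls to the robot, and variables do not carry over. Pictures are saved under pics/ and viewed, and the job is handed in when it is done.

```bash
mkdir -p pics; ls
python3 - <<'E'
from bench import ctrl
import cv2,numpy as np
print(ctrl.current_t())
for n in("side","top"):
    im=ctrl.read_camera(n); cv2.imwrite(f"pics/{n}0.png",im)
    p=ctrl.camera_params(n); print(n,{k:np.round(v,4).tolist() for k,v in p.items()})
E
```

```text
pics
0.0
side {'fx': 437.2951, 'fy': 437.2951, 'cx': 317.4407, 'cy': 232.7535, 'D': [-0.0876, 0.0, 0.0, 0.0, 0.0], 'pose': [[0.998, 0.0369, -0.0516, 0.5409], [-0.0633, 0.6351, -0.7698, -0.8326], [0.0043, 0.7716, 0.6361, 0.7539], [0.0, 0.0, 0.0, 1.0]]}
top {'fx': 595.8246, 'fy': 595.8246, 'cx': 335.7388, 'cy': 244.2089, 'D': [-0.1775, 0.0, 0.0, 0.0, 0.0], 'pose': [[-0.0139, 0.9801, -0.1978, 0.3157], [-0.9998, -0.0104, 0.0187, -0.0049], [0.0162, 0.198, 0.9801, 1.476], [0.0, 0.0, 0.0, 1.0]]}
```

View pics/side0.png

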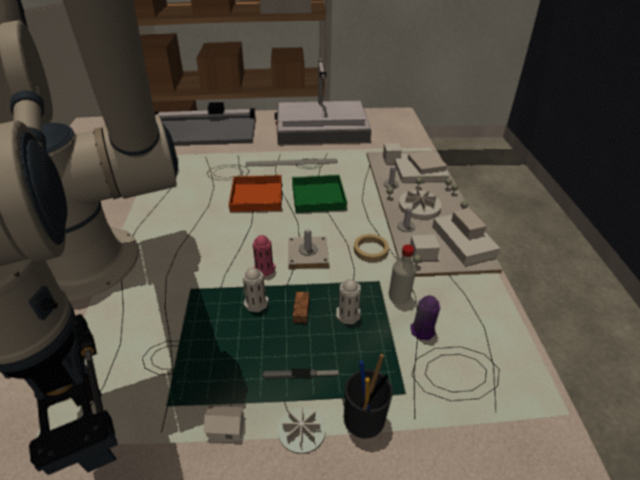

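View pics/top0.png

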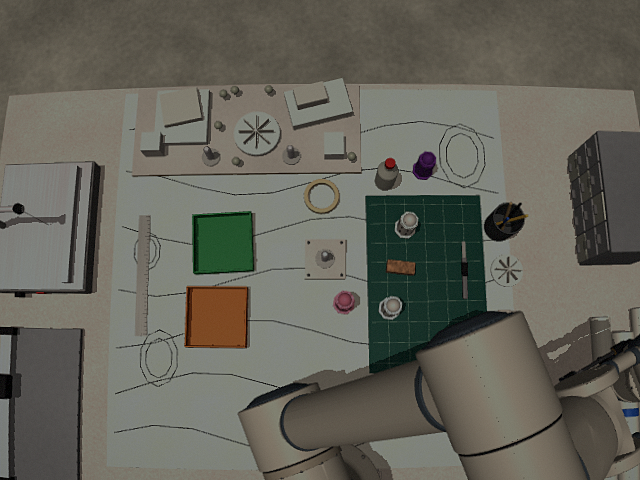

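```bash
cat > h.py <<'E'
import cv2,numpy as np
from bench import ctrl
P={n:ctrl.camera_params(n) for n in("side","top")}
def KD(n):
    p=P[n];return np.array([[p["fx"],0,p["cx"]],[0,p["fy"],p["cy"]],[0,0,1]]),np.array(p["D"])
def ray(n,uv):
    K,D=KD(n);x,y=cv2.undistortPoints(np.array([[uv]],float),K,D).ravel()
    T=np.array(P[n]["pose"]);d=T[:3,:3]@np.array([x,-y,-1]);return T[:3,3],d
def plane(n,uv,z):
    o,d=ray(n,uv);return o+d*(z-o[2])/d[2]
def proj(n,X):
    K,D=KD(n);T=np.array(P[n]["pose"]);c=T[:3,:3].T@(np.array(X)-T[:3,3]);c=c*[1,-1,-1]
    return cv2.projectPoints(c.reshape(1,3),np.zeros(3),np.zeros(3),K,D)[0].ravel()
def tri(uvs,uvt):
    (a,u),(b,v)=ray("side",uvs),ray("top",uvt)
    s,t=np.linalg.lstsq(np.c_[u,-v],b-a,rcond=None)[0]
    p,q=a+u*s,b+v*t;return (p+q)/2,np.linalg.norm(p-q)
def crop(im,x0,y0,w,h,k):return cv2.resize(im[y0:y0+h,x0:x0+w],None,fx=k,fy=k,interpolation=cv2.INTER_CUBIC)
E
python3 - <<'E'
from h import *
s=cv2.imread("pics/side0.png");t=cv2.imread("pics/top0.png")
cv2.imwrite("pics/s1.png",crop(s,230,220,160,115,5));cv2.imwrite("pics/t1.png",crop(t,295,195,145,135,4))
print(ctrl.current_eef_rot(),ctrl.current_tool_pos())
E
```

```text
[[ 4.38373997e-01 -4.03233726e-04  8.98792566e-01]
 [-8.98791991e-01  1.01990718e-03  4.38374175e-01]
 [-1.09345224e-03 -9.99999399e-01  8.46775420e-05]] [ 0.27385911 -0.56144071  0.21338828]
```

View pics/s1.png

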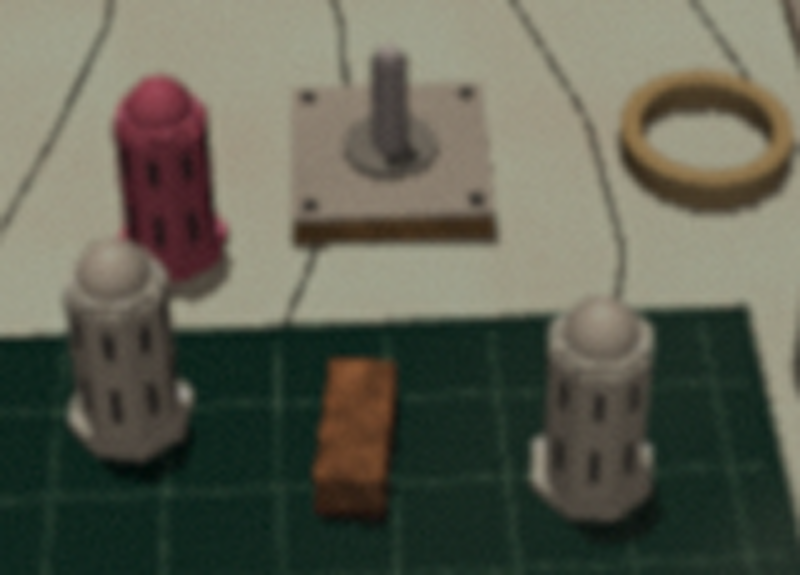

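View pics/t1.png

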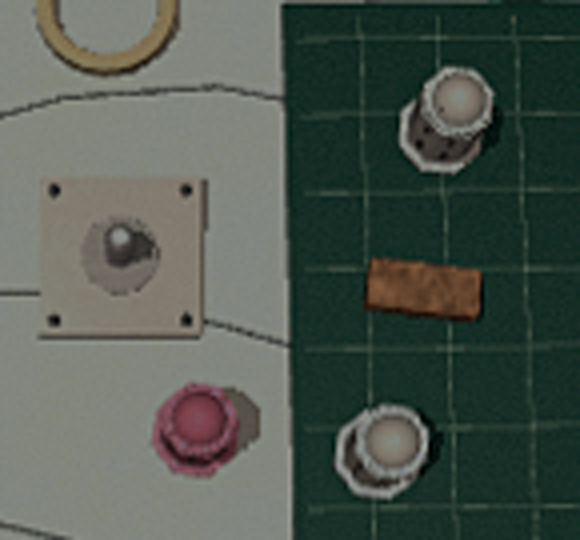

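Run:
```python
from h import *
s=cv2.imread("pics/side0.png");t=cv2.imread("pics/top0.png")
for nm,(x,y),sv in (("R",(393,208),(349,300)),("L",(377,293),(255,290))):
    c=crop(t,x-4,y,36,36,16)
    cv2.imwrite(f"pics/t_{nm}.png",c)
    cx,cy=sv; cv2.imwrite(f"pics/s_{nm}.png",crop(s,cx-25,cy-30,50,60,10))
a=np.hstack([cv2.resize(cv2.imread(f"pics/{q}_{nm}.png"),(400,400 if q=='t' else 480)) for q,nm in (("t","R"),("t","L"))])
b=np.hstack([cv2.imread(f"pics/s_{nm}.png")[:590,:400] for nm in "RL"])
cv2.imwrite("pics/ta.png",a);cv2.imwrite("pics/sa.png",b)
```

```text
(no output)
```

View pics/ta.png

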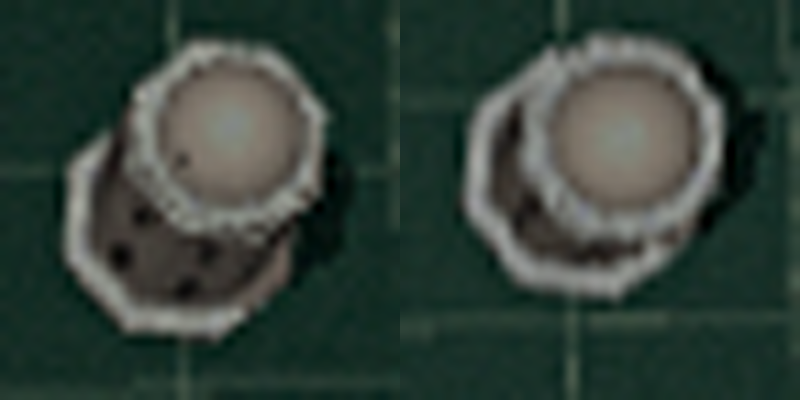

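View pics/sa.png

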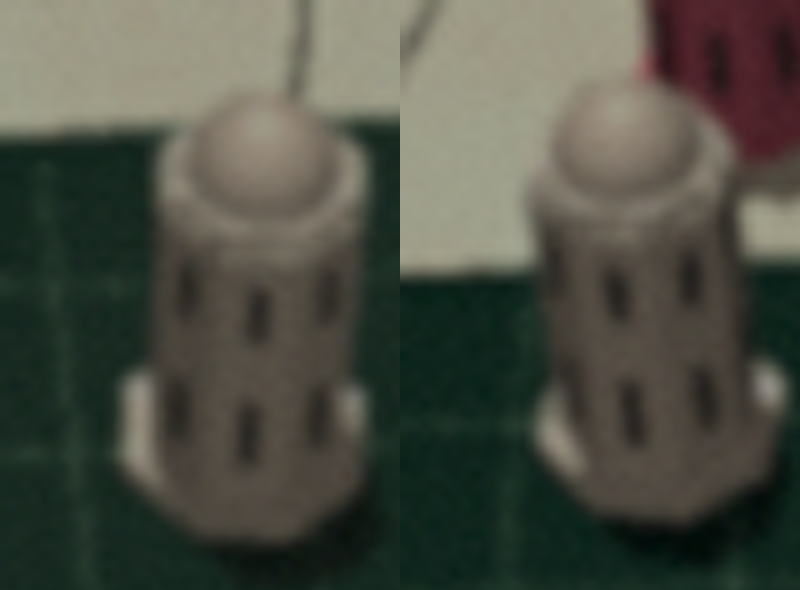

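Run:
```python
from h import *
t=cv2.imread("pics/top0.png")
K=12
out=[]
for nm,(x,y) in (("R",(389,208)),("L",(373,293))):
    c=crop(t,x,y,36,36,K)
    b,g,r=[c[...,i].astype(float) for i in range(3)]
    m=((r-0.9*g)>-2).astype(np.uint8)*255
    m=cv2.morphologyEx(m,cv2.MORPH_CLOSE,np.ones((9,9)))
    m=cv2.morphologyEx(m,cv2.MORPH_OPEN,np.ones((15,15)))
    cs,_=cv2.findContours(m,0,1);k=max(cs,key=cv2.contourArea)
    h=cv2.convexHull(k);ap=cv2.approxPolyDP(h,5,True)[:,0]
    v=c.copy();cv2.drawContours(v,[k],-1,(0,255,255),1)
    for i,p in enumerate(ap):
        cv2.putText(v,str(i),tuple(int(q) for q in p),0,.5,(0,0,255),1)
    out.append(v)
    for i,p in enumerate(ap):
        px=(p+.5)/K-.5+[x,y]
        print(nm,i,px.round(1),"z3",plane("top",px,.003)[:2].round(4),"z84",plane("top",px,.084)[:2].round(4))
cv2.imwrite("pics/m.png",cv2.resize(np.hstack(out),(800,400)))
```

```text
R 0 [413. 212.] z3 [ 0.6951 -0.2325] z84 [ 0.6742 -0.2199]
R 1 [417.6 217.5] z3 [ 0.6807 -0.2437] z84 [ 0.6606 -0.2306]
R 2 [417.6 224.5] z3 [ 0.6621 -0.2429] z84 [ 0.643  -0.2298]
R 3 [414.5 233. ] z3 [ 0.6401 -0.2338] z84 [ 0.6223 -0.2212]
R 4 [408.1 238.1] z3 [ 0.6268 -0.217 ] z84 [ 0.6097 -0.2054]
R 5 [399.5 237.2] z3 [ 0.6294 -0.195 ] z84 [ 0.6122 -0.1845]
R 6 [394.3 230.9] z3 [ 0.646  -0.1824] z84 [ 0.6279 -0.1726]
R 7 [394.8 222.1] z3 [ 0.6689 -0.1844] z84 [ 0.6495 -0.1746]
R 8 [400.8 215.1] z3 [ 0.6872 -0.2005] z84 [ 0.6668 -0.1898]
R 9 [405.7 211.1] z3 [ 0.6977 -0.2136] z84 [ 0.6767 -0.2021]
L 0 [400.1 298.5] z3 [ 0.4735 -0.1914] z84 [ 0.4649 -0.1811]
L 1 [402.5 305.3] z3 [ 0.4564 -0.1967] z84 [ 0.4486 -0.1861]
L 2 [402.5 307.1] z3 [ 0.4518 -0.1965] z84 [ 0.4443 -0.186 ]
L 3 [399.8 313. ] z3 [ 0.4374 -0.1894] z84 [ 0.4307 -0.1793]
L 4 [392.3 319.2] z3 [ 0.4222 -0.1703] z84 [ 0.4164 -0.1612]
L 5 [388.2 319.1] z3 [ 0.4226 -0.1601] z84 [ 0.4167 -0.1516]
L 6 [383. 318.] z3 [ 0.4255 -0.1472] z84 [ 0.4195 -0.1394]
L 7 [378.  311.3] z3 [ 0.4424 -0.1354] z84 [ 0.4355 -0.1282]
L 8 [378.8 304. ] z3 [ 0.4606 -0.1377] z84 [ 0.4527 -0.1304]
L 9 [380.1 301.5] z3 [ 0.4668 -0.1412] z84 [ 0.4585 -0.1337]
L 10 [385.8 297. ] z3 [ 0.4778 -0.1557] z84 [ 0.4689 -0.1474]
L 11 [390.  295.7] z3 [ 0.4808 -0.1662] z84 [ 0.4717 -0.1573]
L 12 [395.3 296. ] z3 [ 0.48   -0.1795] z84 [ 0.4709 -0.1699]
```

View pics/m.png

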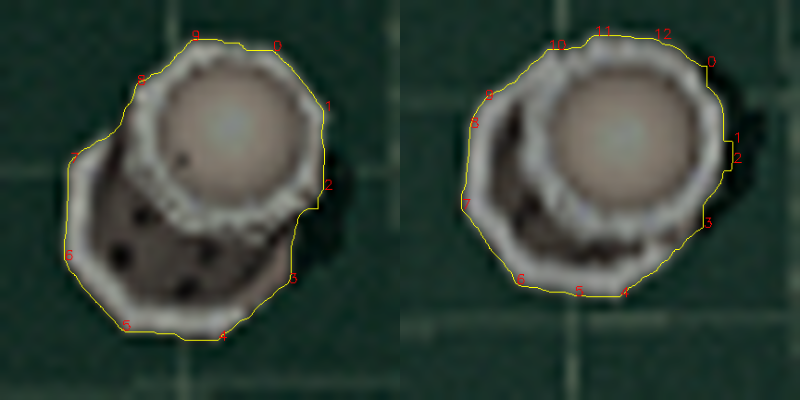

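Run:
```python
from h import *
from scipy.optimize import least_squares
def circ(p,R=None):
    p=np.array(p);c0=p.mean(0)
    if R: r=least_squares(lambda c:np.hypot(*(p-c[:2]).T)-R,c0)
    else: r=least_squares(lambda c:np.hypot(*(p-c[:2]).T)-c[2],[*c0,.025])
    return r.x.round(4),(r.fun*1000).round(1)
print("R foot",circ([(.6401,-.2338),(.6268,-.2170),(.6294,-.1950),(.6460,-.1824),(.6689,-.1844)],.0285))
print("R foot",circ([(.6401,-.2338),(.6268,-.2170),(.6294,-.1950),(.6460,-.1824),(.6689,-.1844)]))
print("R rim",circ([(.6742,-.2199),(.6606,-.2306),(.643,-.2298),(.6668,-.1898),(.6767,-.2021)]))
print("L foot",circ([(.4374,-.1893),(.4222,-.1703),(.4255,-.1472),(.4424,-.1354),(.4606,-.1377)],.0285))
print("L rim",circ([(.4649,-.1811),(.4689,-.1474),(.4717,-.1573),(.4709,-.1699)],.0231))
s=cv2.imread("pics/side0.png");t=cv2.imread("pics/top0.png")
# spigot block
print("pin tri",*tri((230+390/5-.5,220+50/5),(295+120/4,195+232/4)))
# trays
hs=cv2.cvtColor(t,cv2.COLOR_BGR2HSV)
for nm,lo,hi in(("green",(50,120,60),(75,255,255)),("orange",(5,150,90),(20,255,255))):
    m=cv2.inRange(hs,lo,hi)
    n,l,st,ce=cv2.connectedComponentsWithStats(m);i=1+st[1:,4].argmax()
    k=cv2.findContours((l==i).astype(np.uint8),0,1)[0][0]
    ap=cv2.approxPolyDP(cv2.convexHull(k),4,True)[:,0]
    w=np.array([plane("top",p,.03)[:2] for p in ap.astype(float)])
    print(nm,ap.tolist(),w.round(3).tolist(),w.mean(0).round(4),np.hypot(*np.diff(w,axis=0).T).round(3))
# block corners / screws
cv2.imwrite("pics/sp_t.png",crop(t,300,233,52,52,12));cv2.imwrite("pics/sp_s.png",crop(s,284,224,52,48,12))
```

```text
R foot (array([ 0.6543, -0.2092]), array([-0.1,  0.1,  0.2, -0.4,  0.3]))
R foot (array([ 0.6544, -0.2093,  0.0286]), array([-0.1,  0.1,  0.2, -0.4,  0.2]))
R rim (array([ 0.6537, -0.2087,  0.0234]), array([-0. , -0.4,  0.3, -0.4,  0.5]))
L foot (array([ 0.4493, -0.1633]), array([ 0.1, -0.5,  0.2,  0.3, -0.5]))
L rim (array([ 0.4499, -0.1623]), array([ 1. ,  1.1, -0.7, -0.8]))
pin tri [ 0.57402179 -0.00585439  0.08118287] 0.004272840704281946
green [[252, 269], [194, 272], [192, 216], [250, 213]] [[0.548, 0.174], [0.541, 0.319], [0.684, 0.328], [0.69, 0.181]] [0.6156 0.2507] [0.144 0.143 0.147]
orange [[246, 287], [244, 347], [185, 346], [193, 289]] [[0.503, 0.189], [0.357, 0.192], [0.36, 0.336], [0.499, 0.32]] [0.4298 0.2593] [0.146 0.144 0.14 ]
```

View pics/sp_t.png

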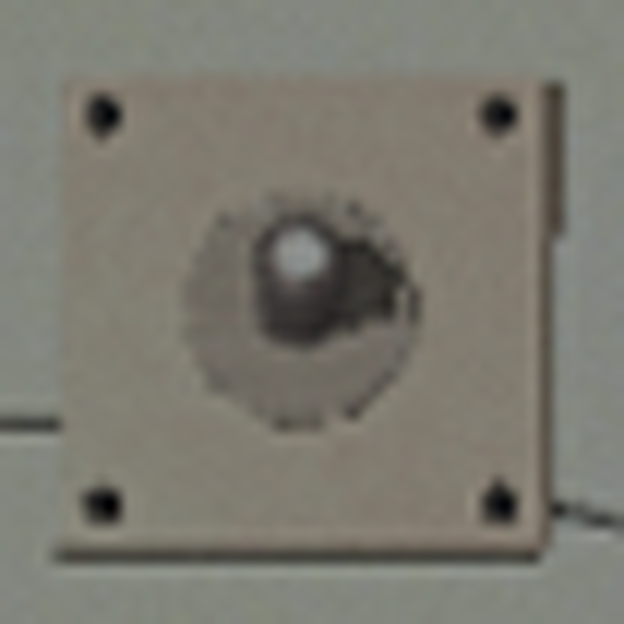

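View pics/sp_s.png

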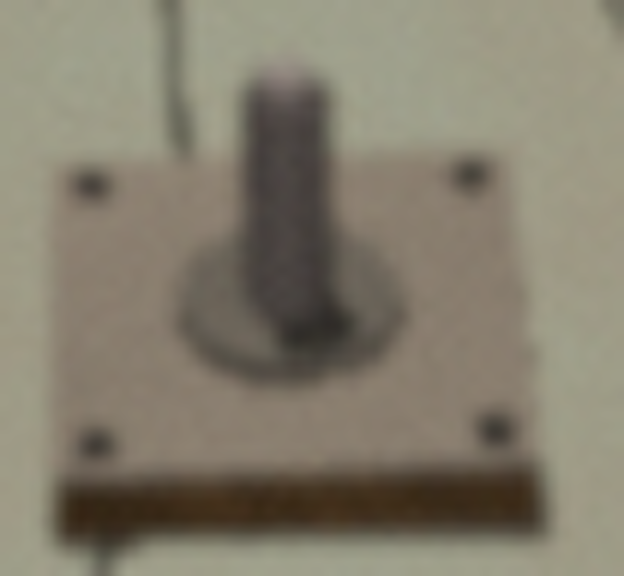

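Run:
```python
from h import *
f=lambda p,o:np.array(p,float)/12-.5+.04+np.array(o)
T=lambda p:f(p,(300,233)); S=lambda p:f(p,(284,224))
a=np.array([plane("top",T(p),.018)[:2] for p in((103,114),(498,114),(104,505),(499,503))])
b=np.array([plane("side",S(p),.018)[:2] for p in((91,186),(470,176),(95,445),(494,431))])
print("screws top",a.mean(0),"side",b.mean(0));print(a.round(4).tolist(),b.round(4).tolist())
print("washer top",plane("top",T((301,312)),.022),"side",plane("side",S((292,305)),.022))
print("pin top",plane("top",T((298,251)),.082),"side",plane("side",S((284,83)),.082))
for p in((391.5,306)),((408,223)):pass
s=cv2.imread("pics/side0.png");hs=cv2.cvtColor(s,cv2.COLOR_BGR2HSV)
# side-view tower foot: bottom front corners & dome
for nm,ox,oy in(("R",324,270),("L",230,260)):
    pass
for nm,lo,hi in(("green",(50,120,40),(75,255,255)),("orange",(3,150,90),(20,255,255))):
    m=cv2.inRange(hs,lo,hi);m[:150]=0;m[230:]=0
    k=max(cv2.findContours(m,0,1)[0],key=cv2.contourArea)
    ap=cv2.approxPolyDP(cv2.convexHull(k),3,True)[:,0].astype(float)
    print(nm,[(p.tolist(),plane("side",p,.03)[:2].round(3).tolist()) for p in ap])
d=lambda p,ox,oy:np.array(p)/10+[ox,oy]-.45
print("dome R",*tri(d((262,155),324,270),np.array((228,128))/11.11+[389,208]-.45))
print("dome L",*tri(d((625-400,145),230,260),np.array((622-400,137))/11.11+[373,293]-.45))
v=np.hstack([crop(cv2.imread("pics/top0.png"),175,200,95,160,4)])
cv2.imwrite("pics/tray.png",v[:600])
```

```text
screws top [ 0.57482689 -0.00457825] side [ 0.57134322 -0.00522105]
[[0.6163, 0.0362], [0.6154, -0.046], [0.5341, 0.0364], [0.5336, -0.0449]] [[0.5306, 0.0363], [0.6128, 0.0349], [0.53, -0.0457], [0.6119, -0.0463]]
washer top [ 0.5732815  -0.00456672  0.022     ] side [ 0.57212132 -0.00948965  0.022     ]
pin top [ 0.5749398  -0.00411294  0.082     ] side [ 0.57108683 -0.00929013  0.082     ]
green [([293.0, 178.0], [0.541, 0.312]), ([336.0, 180.0], [0.672, 0.293]), ([345.0, 208.0], [0.683, 0.148]), ([298.0, 207.0], [0.552, 0.16])]
orange [([280.0, 176.0], [0.501, 0.326]), ([280.0, 202.0], [0.502, 0.187]), ([229.0, 204.0], [0.357, 0.186]), ([235.0, 184.0], [0.366, 0.289])]
dome R [ 0.65233726 -0.20806713  0.09439905] 0.003686619576144646
dome L [ 0.44769491 -0.16207147  0.09248022] 0.003005976962766497
```

View pics/tray.png

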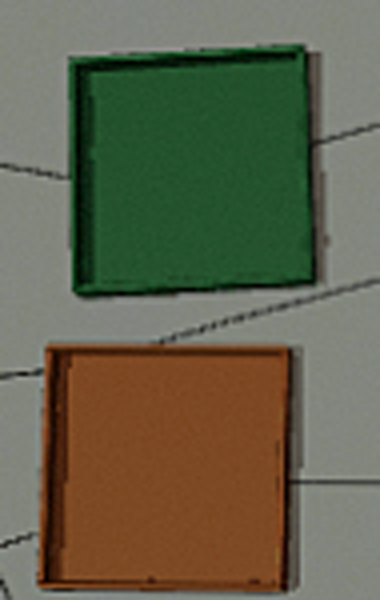

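```bash
cat >> h.py <<'E'
def ori(deg):
    a=np.radians(deg);c,s=np.cos(a),np.sin(a)
    return np.array([[c,0,-s],[s,0,c],[0,-1,0]])
def st(m=""):
    print(m,"t",round(ctrl.current_t(),2),"tcp",np.round(ctrl.current_tool_pos(),4).tolist(),"F",np.round(ctrl.current_contact_force(),2).tolist(),"w",round(ctrl.current_grip_width()*91,1))
def snap(tag):
    for n in("side","top"): cv2.imwrite(f"pics/{n}_{tag}.png",ctrl.read_camera(n))
E
python3 - <<'E'
from h import *
print("pot",plane("top",(506,221),.1),"glue",plane("top",(388,163),.15),"pink",plane("top",(345,303),.05))
O=ori(-51.6); x,y=.6528,-.2085
p=ctrl.current_tool_pos()
ctrl.move_l([p[0],p[1],.30],vel=.2)
ctrl.goto([x,y,.27],O); st("above")
ctrl.move_l([x,y,.14],vel=.2)
if 1:
    snap("pre")
    ctrl.move_l([x,y,.043],vel=.1,contact_N=8); st("down")
    ctrl.command_gripper(0.0); st("grip")
    snap("grip1")
E
```

```text
pot [ 0.64645837 -0.44464883  0.1       ] glue [ 0.77674184 -0.15570682  0.15      ] pink [ 0.45943933 -0.0522955   0.05      ]
above t 2.56 tcp [0.6524, -0.2096, 0.2701] F [-0.1, 0.79, 0.45] w 91.1
down t 4.58 tcp [0.6532, -0.2087, 0.0437] F [0.43, -0.27, -0.32] w 91.2
grip t 5.38 tcp [0.6528, -0.2085, 0.043] F [0.26, -0.05, -0.35] w 41.8
```

Run:
```python
from h import *
a=crop(cv2.imread("pics/side_grip1.png"),290,220,130,120,4);b=crop(cv2.imread("pics/top_grip1.png"),360,170,70,120,4)
cv2.imwrite("pics/g1.png",np.hstack([a,b]))
```

```text
(no output)
```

View pics/g1.png

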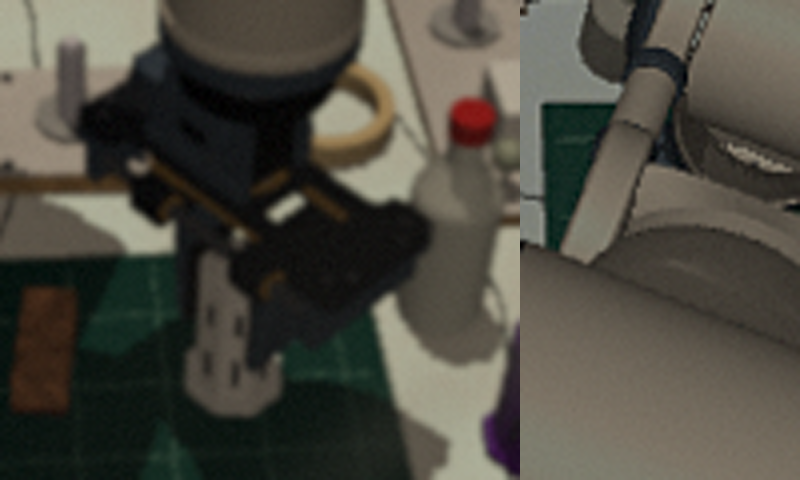

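Run:
```python
from h import *
x,y=.5734,-.0047
p=ctrl.current_tool_pos()
ctrl.move_l([p[0],p[1],.150],vel=.15); st("lift")
ctrl.move_l([x,y,.150],vel=.2)
ctrl.move_l([x,y,.134],vel=.1); ctrl.sleep(.2);st("hover")
snap("hov1")
a=crop(cv2.imread("pics/side_hov1.png"),260,170,100,110,5);cv2.imwrite("pics/h1.png",a)
```

```text
lift t 6.35 tcp [0.6522, -0.2083, 0.149] F [-0.18, -0.63, -1.88] w 41.6
hover t 8.1 tcp [0.5737, -0.0049, 0.1344] F [-0.06, 0.69, -1.32] w 42.1
```

View pics/h1.png

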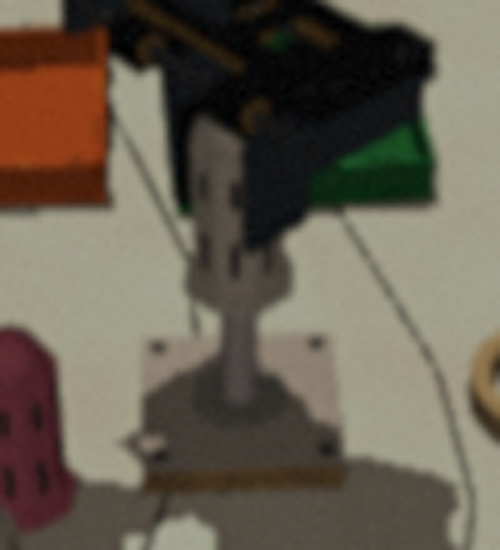

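View pics/top_hov1.png

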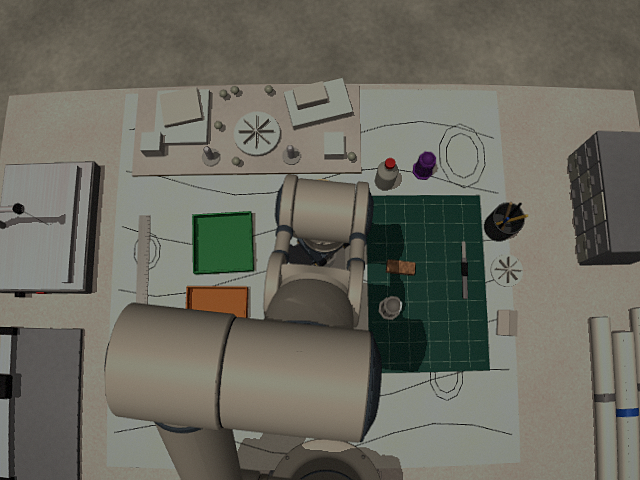

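Run:
```python
from h import *
z=.0934-.0015
for r in (311,314):print(plane("side",(260+240/5-.4,170+r/5-.4),z))
print(plane("side",(260+188/5-.4,170+285/5-.4),z),plane("side",(260+293/5-.4,170+285/5-.4),z))
print(proj("side",[.5737,-.0049-.0275,z]), (proj("side",[.5737,-.0049-.0275,z])-[260,170]+.4)*5)
```

```text
[ 0.57134862 -0.0265411   0.0919    ]
[ 0.57124505 -0.02879135  0.0919    ]
[ 0.54712587 -0.00525795  0.0919    ] [ 0.59788007 -0.00820669  0.0919    ]
[308.70219077 233.32556859] [245.51095385 318.62784293]
```

Run:
```python
from h import *
for r in (535,545):print(plane("side",(324+24-.45,270+r/10-.45),.001))
print(plane("side",(324+12.2-.45,270+44-.45),.001),plane("side",(324+36.5-.45,270+44-.45),.001))
g=cv2.imread("pics/side_hov1.png")
g=g[205:260,290:325].astype(int)
print(g[:,18].tolist()[18:36])
cv2.imwrite("pics/h2.png",crop(cv2.imread("pics/side_hov1.png"),288,208,42,42,14))
```

```text
[ 0.64771659 -0.2330304   0.001     ]
[ 0.64740221 -0.23576038  0.001     ]
[ 0.62463507 -0.20488245  0.001     ] [ 0.67849377 -0.20826182  0.001     ]
[[60, 68, 75], [61, 69, 76], [66, 75, 81], [66, 76, 83], [69, 79, 86], [71, 79, 88], [67, 77, 83], [68, 76, 83], [69, 78, 85], [71, 79, 85], [70, 75, 82], [69, 72, 78], [66, 71, 77], [67, 69, 77], [66, 71, 76], [66, 70, 75], [66, 69, 75], [68, 71, 77]]
```

View pics/h2.png

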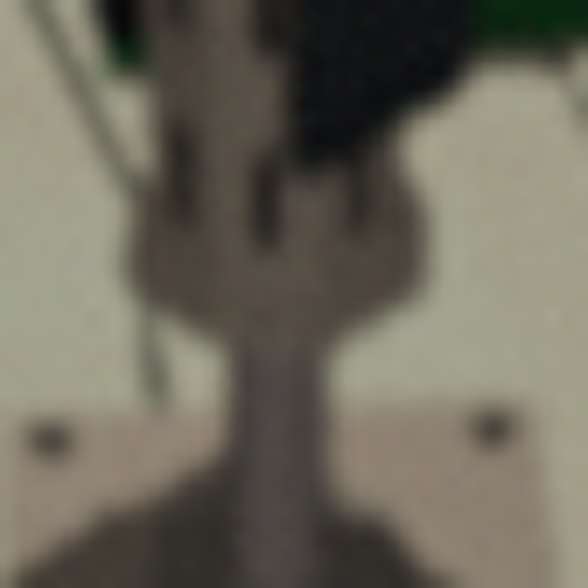

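Run:
```python
from h import *
x,y=.5734,-.0050
r=ctrl.move_l([x,y,.113],vel=.03,contact_N=6); st(f"entry {r}")
if not r:
    r=ctrl.move_l([x,y,.058],vel=.03,contact_N=5); st(f"down {r}")
```

```text
entry False t 9.05 tcp [0.5735, -0.005, 0.1131] F [1.06, -0.21, -1.57] w 41.9
down True t 10.57 tcp [0.5734, -0.005, 0.0618] F [-0.94, 0.32, 7.68] w 41.8
```

Run:
```python
from h import *
ctrl.sleep(.2);st();snap("home1")
cv2.imwrite("pics/h3.png",crop(cv2.imread("pics/side_home1.png"),260,190,100,100,6))
```

```text
t 10.78 tcp [0.5734, -0.005, 0.0618] F [-0.81, 0.33, 6.21] w 41.6
```

View pics/h3.png

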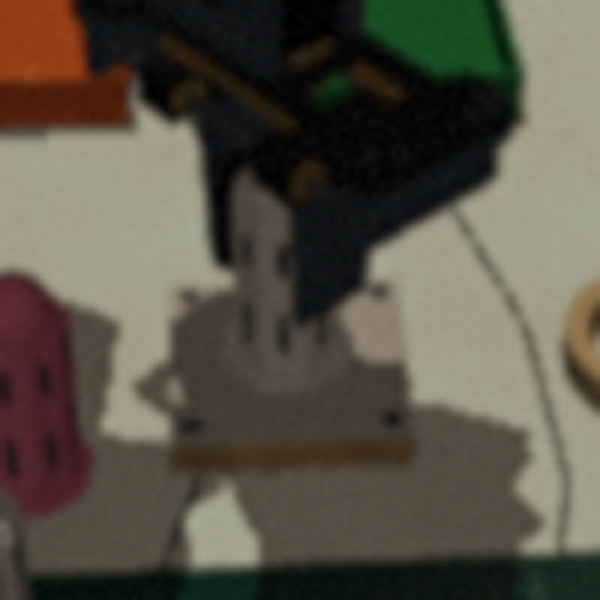

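Run:
```python
from h import *
x,y=.614,.250
ctrl.move_l([.5734,-.005,.155],vel=.12);st("up")
ctrl.move_l([x,y,.155],vel=.2)
ctrl.move_l([x,y,.060],vel=.12);ctrl.sleep(.1);st("low")
r=ctrl.move_l([x,y,.036],vel=.02,contact_N=4);st(f"placed {r}")
snap("pl1")
cv2.imwrite("pics/p1.png",crop(cv2.imread("pics/side_pl1.png"),260,110,130,120,5))
```

```text
up t 11.81 tcp [0.5729, -0.005, 0.1543] F [-0.45, -0.12, -2.45] w 42.0
low t 14.29 tcp [0.6146, 0.2502, 0.061] F [-0.58, -0.3, -1.78] w 41.8
placed True t 15.1 tcp [0.6139, 0.25, 0.0436] F [-0.99, 0.6, 6.04] w 41.7
```

View pics/p1.png

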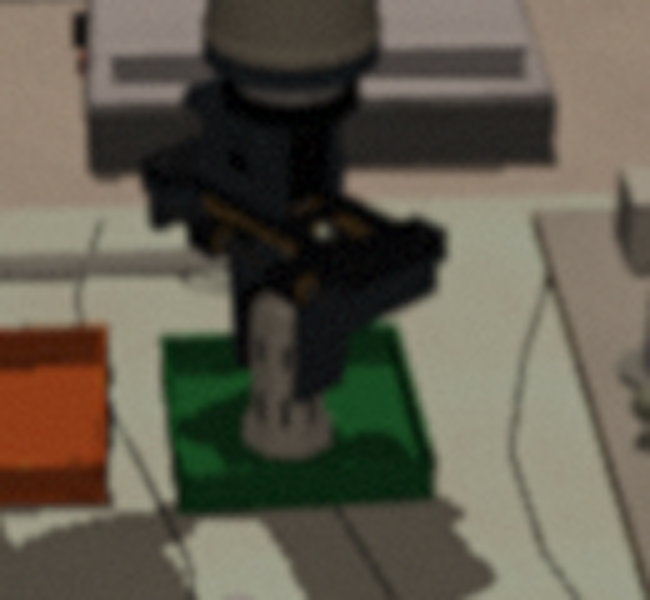

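Run:
```python
from h import *
x,y=.614,.250
ctrl.move_l([x,y,.0440],vel=.02);st()
ctrl.command_gripper(1.0);st("open")
ctrl.move_l([x,y,.20],vel=.12)
ctrl.goto([.448,-.163,.25],ori(-53));ctrl.sleep(.1);st("above L");snap("aL")
```

```text
t 15.45 tcp [0.6139, 0.2499, 0.0438] F [0.04, 0.03, -1.15] w 41.6
open t 16.32 tcp [0.614, 0.25, 0.044] F [-0.34, 0.12, 0.07] w 90.9
above L t 19.52 tcp [0.4485, -0.1624, 0.2499] F [0.61, -0.17, 0.04] w 91.1
```

Run:
```python
from h import *
cv2.imwrite("pics/p2.png",np.hstack([crop(cv2.imread("pics/side_aL.png"),220,150,200,180,2),crop(cv2.imread("pics/top_aL.png"),180,190,190,180,2)]))
```

```text
(no output)
```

View pics/p2.png

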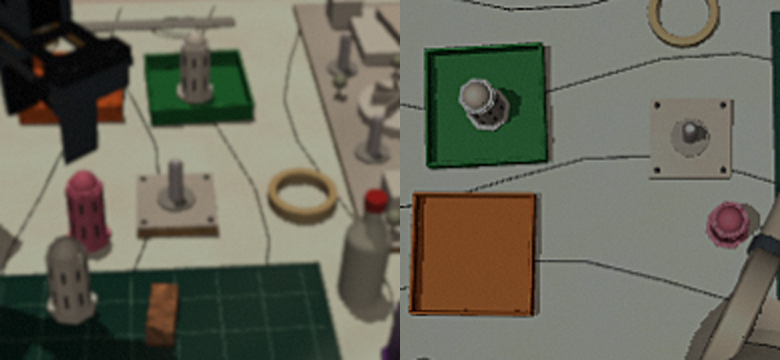

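Run:
```python
from h import *
x,y=.448,-.163
ctrl.move_l([x,y,.14],vel=.2);ctrl.move_l([x,y,.043],vel=.1,contact_N=8);st("down")
ctrl.command_gripper(0.0);st("grip")
ctrl.move_l([x,y,.160],vel=.15); st("lift")
x,y=.5734,-.0050
ctrl.move_l([x,y,.160],vel=.2)
ctrl.move_l([x,y,.134],vel=.1); ctrl.sleep(.2);st("hover")
snap("hov2")
cv2.imwrite("pics/h4.png",np.hstack([crop(cv2.imread("pics/side_hov2.png"),260,170,100,110,4),crop(cv2.imread("pics/side_hov1.png"),260,170,100,110,4)]))
```

```text
down t 21.43 tcp [0.4484, -0.1632, 0.0435] F [0.22, 0.06, 0.71] w 91.0
grip t 22.24 tcp [0.448, -0.163, 0.043] F [-0.68, 0.38, 0.08] w 41.8
lift t 23.18 tcp [0.4476, -0.1628, 0.1593] F [0.87, -0.03, -0.68] w 41.9
hover t 24.94 tcp [0.5737, -0.0051, 0.1347] F [-0.52, -1.12, -0.97] w 42.1
```

View pics/h4.png

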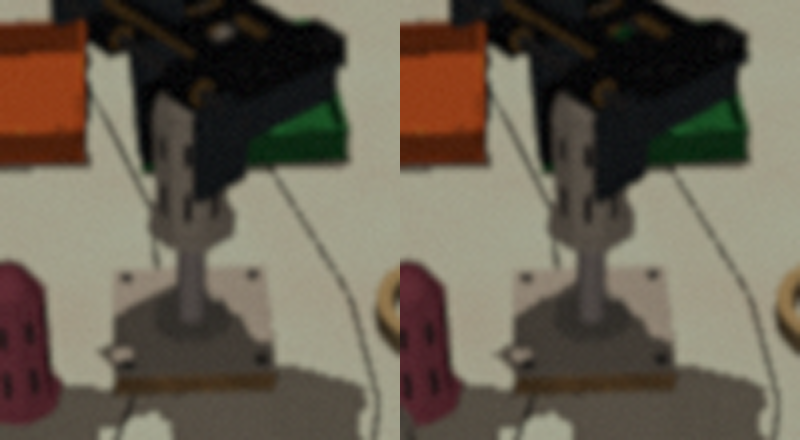

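Same alignment as the first tower, which slid on cleanly. The foot centre is over the pin at about (308, 232) in the full side picture, so I lower it.

Run:
```python
from h import *
x,y=.5734,-.0050
r=ctrl.move_l([x,y,.113],vel=.03,contact_N=6); st(f"entry {r}")
if not r:
    r=ctrl.move_l([x,y,.058],vel=.02,contact_N=4); st(f"down {r}")
ctrl.sleep(.2);st();snap("stop2")
cv2.imwrite("pics/h5.png",crop(cv2.imread("pics/side_stop2.png"),260,170,100,110,5))
```

```text
entry False t 25.89 tcp [0.5735, -0.005, 0.1131] F [0.43, -0.26, -1.34] w 41.9
down True t 27.3 tcp [0.5734, -0.005, 0.0878] F [-0.46, 0.18, 7.13] w 41.7
 t 27.5 tcp [0.5734, -0.005, 0.0878] F [0.14, 0.18, 7.33] w 41.5
```

View pics/h5.png

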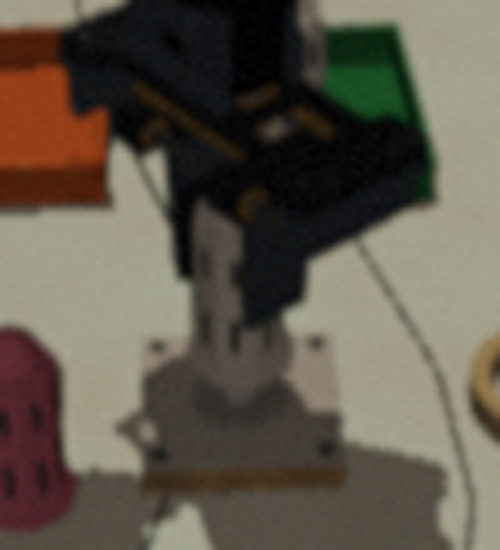

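Run:
```python
from h import *
print(plane("top",(216.2,316.4),.03))
x,y=.429,.258
ctrl.move_l([.5734,-.005,.155],vel=.12);st("up")
ctrl.move_l([x,y,.155],vel=.2)
ctrl.move_l([x,y,.060],vel=.12);ctrl.sleep(.1);st("low")
r=ctrl.move_l([x,y,.036],vel=.02,contact_N=4);st(f"placed {r}")
snap("pl2")
cv2.imwrite("pics/p3.png",crop(cv2.imread("pics/side_pl2.png"),210,110,150,120,5))
```

```text
[0.43152853 0.26087492 0.03      ]
up t 28.32 tcp [0.573, -0.005, 0.1544] F [0.91, 0.07, -2.82] w 41.9
low t 31.01 tcp [0.4295, 0.2582, 0.0607] F [-0.57, 0.13, -1.47] w 41.7
placed True t 31.82 tcp [0.4288, 0.258, 0.0435] F [-0.27, 1.52, 4.11] w 42.0
```

View pics/p3.png

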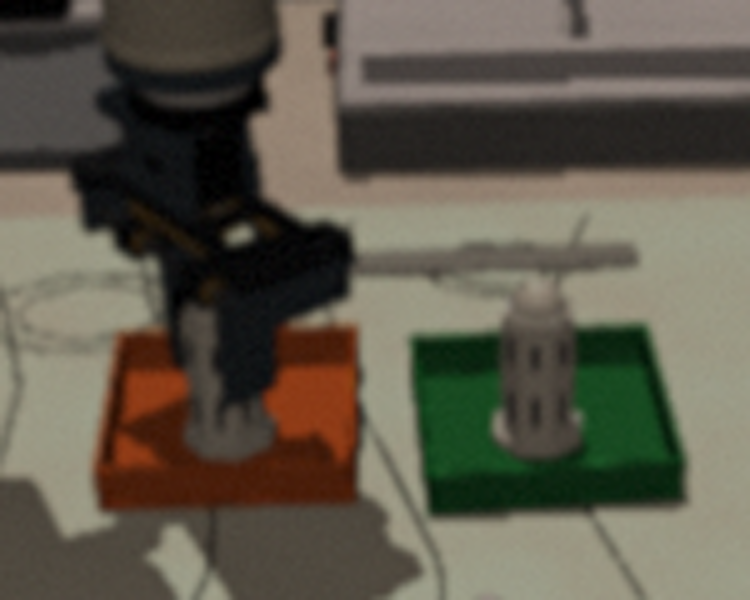

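Run:
```python
from h import *
x,y=.429,.258
ctrl.move_l([x,y,.0438],vel=.02)
ctrl.command_gripper(1.0);st("open")
ctrl.move_l([x,y,.22],vel=.12)
ctrl.goto([.45,-.20,.30],ori(-53));ctrl.sleep(.3);st("away");snap("end")
cv2.imwrite("pics/e.png",np.hstack([crop(cv2.imread("pics/side_end.png"),150,130,320,300,1.25),crop(cv2.imread("pics/top_end.png"),110,80,320,300,1.25)]))
```

```text
open t 33.04 tcp [0.429, 0.258, 0.0438] F [0.03, 0.57, -0.03] w 91.3
away t 36.66 tcp [0.4501, -0.1996, 0.2999] F [-0.6, -0.63, 0.14] w 91.0
```

View pics/e.png

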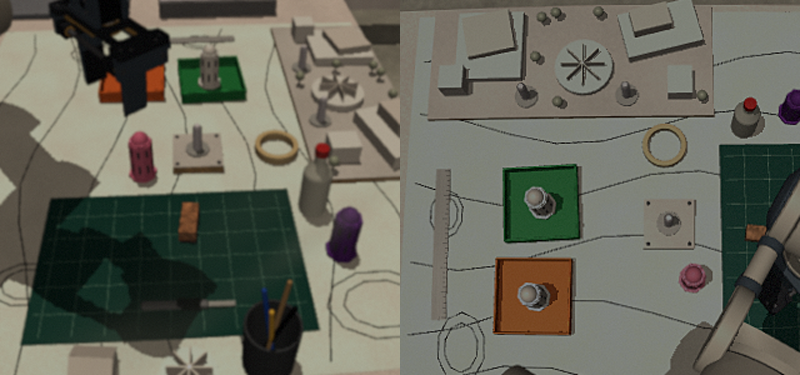

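Both towers stand upright in their trays, seen from above at (540, 203) in the green one and (533, 296) in the orange one. Everything else is where it was, so I'm handing in.

```bash
python3 -c "
from bench import ctrl
print(ctrl.sign_off(), ctrl.current_t())"
```

```text
the job is handed in; nothing more can be done
the job is handed in; nothing more can be done
```

Both towers have been tested and put away, and the job was handed in at about 37 s of the 72 s allowed.

- **Good tower:** the white tower farther from the robot (about x 0.653, y −0.209) went fully home. It stopped with the TCP at z 0.0618, with the foot on the washer and the pin hidden in the side picture. It now stands in the green tray.
- **Tight tower:** the white tower nearer the robot (about x 0.448, y −0.163) stopped dead with the TCP at z 0.0878. That is exactly 26 mm higher than the good one, as expected for a tight tower. It now stands in the orange tray.
- **Forces:** contact forces stayed below about 8 N in all the readings I took.
- **Last pictures:** both towers are upright near the middle of their trays, and the gripper is empty and clear. The pink and purple look-alikes and the other things I could see had not moved. The arm hid part of the mat in the top view, so those things were checked only in the side view.
- **Checks that disagreed:** the two cameras differed by about 3.5 mm in x on the spigot, so I used the mean. At the first hover, a rough side-view estimate put the foot 2–4 mm from the TCP in y. That is about half a pixel, and both towers started onto the pin cleanly.

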